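Line the ink bottles up by height on the ink stand

ROBOT

A 6-joint arm with a two-finger parallel gripper is mounted at the origin on the work surface. World frame = base frame: x ahead of the robot, y to its left, z up, the work surface at z = 0. Lengths are in mm, angles in rad, forces in N, time in s.
With the tool pointing down it reaches from about 300 to 775 mm from the base axis. Payload 14.6 kg.
Tool frame: the origin (TCP) lies between the finger pads; the fingertips stand 25 mm ahead of it and the grasp point (between the pads) lies 6 mm ahead of it; z points along the fingers, y is the line along which they close (so a half turn about z gives the same grasp; the last joint's range is limited). The gripper opens to 94 mm and grips with 3 to 60 N. Pads are 16 mm wide; open, the fingers measure 119 mm over their backs; the gripper's body (75 mm by 177 mm) begins 78 mm behind the grasp point.
Start: joints at [-1.219, 0.3, 1.521, -0, 1.321, -0.067], TCP at [223.658, -502.461, 230.446] pointing down, gripper open.
Joint ranges: [-3.03, 3.03], [-0.79, 2.21], [0.23, 2.52], [-1.04, 4.18], [0, 3.07], [-2.55, 2.55]. Speed limits (rad/s): [2.22, 2.22, 2.57, 3.14, 3.14, 3.14].

INTERFACE

Orientations are given as [roll, pitch, yaw] about the fixed x, y, z axes, in that order (R = Rz(yaw) Ry(pitch) Rx(roll)).
In Python, from cell import manip gives the robot as it stands. The module is installed in compiled form; this text tells all that it offers.
- The arm moves only by the tool step_arm, never from a script. Its argument "series" is one flat list of numbers, 5 for each row, row after row: the shift along the world's x, y, z in mm, then the turn about the world's z in rad, then the closure, from 0 (fully open) to 1 (shut). In form: [dx, dy, dz, spin, jaw, dx, dy, dz, spin, jaw, ...]. A call has 1 to 20 rows; each row shifts and turns the commanded pose from where the row before left it; what a row does not reach is not made up. A row lasts 1/8 s, in which the tool goes at most 62.5 mm and 10.7 degrees, less where a joint would pass 70% of its speed; a pose out of reach is approached as far as the arm can. A call is refused whole if a number of a shift passes 62.5 or a number of a turn 0.188, either way. A call with a gripper value outside its range is refused whole. The fingers move at their own pace and stop on an object; "squeeze" is the grip in N (left out, the last holds). Time passes only in rows, so rows that do not move let the fingers close. It gives the time, the measured TCP pose, the force, the opening and the grip force at its end, in the units of the state.
- manip.read_state(): the state, without advancing time (a new reading comes with each control period).
- manip.camera(name): name is "side" or "top" or "wrist"; returns (picture, depth): 420x560x3 uint8, blue, green, red; 420x560 float32, mm along the optical axis (not along the pixel's ray), 0 where there is no reading.
- manip.camera_info(name): a dict with "fovy" (degrees; the focal length in pixels is half the picture's height over the tangent of half this angle, whatever the lens; pixels are square), "cx", "cy" (the principal point, pixels), "eye" and "orientation" of the camera in the world. Camera axes: x right, y down, z forward; pixel columns grow to the right and rows downward; lengths in mm; the calibration is good to about 2 mm. A picture is of the moment at which its call begins: read the wrist's pose just before it. camera_info takes no time and is no camera call; for the wrist camera it gives the pose at the moment of the call.
- manip.sign_off(): hands the job in; it is judged then, once.
The state is a dict: "clock": time; "joints": joint angles; "qd": joint speeds; "effort": joint torques, N m; "eef_pos": TCP position; "eef_rot": TCP orientation; "wrist_force": force on the tool from outside, world axes, zero at the start; "moment": the same for the moment, N m; "finger_gap": finger opening in mm; "finger_force": force on a finger pad.
Only numpy, scipy, OpenCV 4.12 (cv2) and the standard library are available. Lean on these libraries where they do the work, as an engineer would, in place of code of your own. Each camera call takes 0.05 s, during which the arm holds its last target. There are 200 camera calls.

TASK

Stand the four capped ink bottles upright on the row of cork coasters, one centred on each, in order of height: the tallest on the coaster next to the red tile, then ever shorter towards the grey tile. Do not knock any bottle over, and leave the open inkwell where it stands.

Things in the scene. Friction and masses are not known exactly. Their poses are not given: they have to be found in the camera images.
- ink_black_center (a point): Loose upright round ink bottle, its cap black and its ink red, 92 mm tall in all; straight body 38 mm in diameter and 74 mm high with a pale paper label band, then a 3 mm neck and a cap 33 mm across and 15 mm high. About 133 g, give or take a third. This point is its centre, half-way up (46 mm above its underside); z is the bottle's axis.
- ink_blue_center (a point): Loose upright round ink bottle, its cap blue and its ink brown, 78 mm tall in all; straight body 38 mm in diameter and 60 mm high with a pale paper label band, then a 3 mm neck and a cap 33 mm across and 15 mm high. About 120 g, give or take a third. This point is its centre, half-way up (39 mm above its underside); z is the bottle's axis.
- ink_green_center (a point): Loose upright round ink bottle, its cap green and its ink dark navy, 64 mm tall in all; straight body 38 mm in diameter and 46 mm high with a pale paper label band, then a 3 mm neck and a cap 33 mm across and 15 mm high. About 108 g, give or take a third. This point is its centre, half-way up (32 mm above its underside); z is the bottle's axis.
- ink_orange_center (a point): Loose upright round ink bottle, its cap orange and its ink violet, 50 mm tall in all; straight body 38 mm in diameter and 32 mm high with a pale paper label band, then a 3 mm neck and a cap 33 mm across and 15 mm high. About 95 g, give or take a third. This point is its centre, half-way up (25 mm above its underside); z is the bottle's axis.
- coaster1: Flat round cork coaster, 60 mm in diameter, 3 mm thick, fixed; an end one of the row. The four lie in a straight row 1, 2, 3, 4 at 80 mm spacing on a fixed brown wooden board (390 mm long, 84 mm wide, 8 mm thick) that lies roughly across in front of the robot. Origin: centre of its underside (8 mm above the table, so its top is 11 mm above the table); z up.
- coaster2: Flat round cork coaster, 60 mm in diameter, 3 mm thick, fixed; an inner one, next to coaster1. The four lie in a straight row 1, 2, 3, 4 at 80 mm spacing on a fixed brown wooden board (390 mm long, 84 mm wide, 8 mm thick) that lies roughly across in front of the robot. Origin: centre of its underside (8 mm above the table, so its top is 11 mm above the table); z up.
- coaster3: Flat round cork coaster, 60 mm in diameter, 3 mm thick, fixed; an inner one, next to coaster4. The four lie in a straight row 1, 2, 3, 4 at 80 mm spacing on a fixed brown wooden board (390 mm long, 84 mm wide, 8 mm thick) that lies roughly across in front of the robot. Origin: centre of its underside (8 mm above the table, so its top is 11 mm above the table); z up.
- coaster4: Flat round cork coaster, 60 mm in diameter, 3 mm thick, fixed; an end one of the row, opposite coaster1. The four lie in a straight row 1, 2, 3, 4 at 80 mm spacing on a fixed brown wooden board (390 mm long, 84 mm wide, 8 mm thick) that lies roughly across in front of the robot. Origin: centre of its underside (8 mm above the table, so its top is 11 mm above the table); z up.
- red_tile: Flat red tile, 50 x 28 mm, 4 mm thick, fixed on one end of the board, 52 mm (centre to centre) beyond the end coaster; it may be at either end. A like grey tile is at the other end. Origin: centre of its underside.
- inkwell: Open, filled, loose inkwell of white ceramic with black ink inside, standing among the bottles, 42 mm in diameter, 38 mm high, not to be disturbed. Origin: centre of its underside.

How it is judged (in metres and radians):
At the end, for the whole second after the job is handed in: Each bottle stands upright (within 0.1 rad) and at rest on its own coaster, its axis within 12 mm of the coaster's centre and its height within 5 mm of standing on it; from the coaster next to the red tile to the other end: black cap (92 mm), blue cap (78 mm), green cap (64 mm), orange cap (50 mm) (((horizontal distance between red_tile and coaster1 below 0.1 m and horizontal distance between ink_black_center and coaster1 below 0.012 m and z of ink_black_center in the frame of coaster1 between 0.044 and 0.054 m and horizontal distance between ink_blue_center and coaster2 below 0.012 m and z of ink_blue_center in the frame of coaster2 between 0.037 and 0.047 m and horizontal distance between ink_green_center and coaster3 below 0.012 m and z of ink_green_center in the frame of coaster3 between 0.03 and 0.04 m and horizontal distance between ink_orange_center and coaster4 below 0.012 m and z of ink_orange_center in the frame of coaster4 between 0.023 and 0.033 m) or (horizontal distance between red_tile and coaster4 below 0.1 m and horizontal distance between ink_black_center and coaster4 below 0.012 m and z of ink_black_center in the frame of coaster4 between 0.044 and 0.054 m and horizontal distance between ink_blue_center and coaster3 below 0.012 m and z of ink_blue_center in the frame of coaster3 between 0.037 and 0.047 m and horizontal distance between ink_green_center and coaster2 below 0.012 m and z of ink_green_center in the frame of coaster2 between 0.03 and 0.04 m and horizontal distance between ink_orange_center and coaster1 below 0.012 m and z of ink_orange_center in the frame of coaster1 between 0.023 and 0.033 m)) and angle between each of ink_black_center, ink_blue_center, ink_green_center, ink_orange_center's own z axis and vertical below 0.1 rad and linear speed of each of ink_black, ink_blue, ink_green, ink_orange below 0.02 m/s); the robot touches nothing.
It fails at once if an ink bottle is knocked over (tilted more than 0.8 rad) (angle between any of ink_black_center, ink_blue_center, ink_green_center, ink_orange_center's own z axis and vertical above 0.8 rad).
It fails at once if the open inkwell is pushed more than 20 mm or tilted more than 0.4 rad (distance of inkwell from where it was at the start of the episode above 0.02 m or angle between inkwell's own z axis and vertical above 0.4 rad).
It also fails if it takes over 107 s, if anything falls off the work surface, if the arm or the gripper's body presses on something with over 40 N, if the wrist force passes 120 N, or if a joint passes its speed limit or range.

## Working session

There is one attempt and no reset: what is moved stays moved. The work goes in short steps, Python scripts to look and compute and a tool call to move; the robot and the scene stay as the last step left them, time stands still between calls to the robot, and variables do not carry over. Pictures are saved under pics/ and viewed, at most 14 in all, crops included, and the job is handed in when it is done.

Besides the shell and the picture viewer there is one more tool, called as name(argument=value, ...), one argument or row to a line, values as JSON. step_arm: Moves the arm, as the interface text tells. Its arguments: {"type":"object","properties":{"series":{"type":"array"},"squeeze":{"type":"number"}},"required":["series"]}

```bash
mkdir -p pics
cat > h.py <<'E'
import numpy as np, cv2
from cell import manip
from scipy.spatial.transform import Rotation as R
def snap(name,fn=None):
    info=manip.camera_info(name); p,d=manip.camera(name)
    if fn: cv2.imwrite('pics/'+fn,p)
    return p,d,info
def rot(o):
    o=np.array(o,float)
    return o if o.shape==(3,3) else R.from_euler('xyz',o).as_matrix()
def ray(info,u,v):
    f=210/np.tan(np.radians(info['fovy'])/2)
    return rot(info['orientation'])@np.array([(u-info['cx'])/f,(v-info['cy'])/f,1])
def plane(info,u,v,z):
    e=np.array(info['eye'],float); r=ray(info,u,v)
    return e+r*(z-e[2])/r[2]
def pt(info,u,v,d):
    return np.array(info['eye'])+ray(info,u,v)*d
E
python3 - <<'E'
from h import *
for n in ('top','side'):
    p,d,i=snap(n,n+'.png'); print(n,i)
print(manip.read_state())
E
```

```text
top {'fovy': 53.77217800049233, 'cx': 283.6743042832901, 'cy': 202.98096757199374, 'eye': array([437.46467628,  -6.08510999, 888.2326504 ]), 'orientation': array([-2.97426433,  0.02348605, -1.57495252])}
side {'fovy': 44.352633116799375, 'cx': 274.89004899162313, 'cy': 207.09016344619116, 'eye': array([262.45658017, 569.80632474, 835.44729183]), 'orientation': array([-2.43036752,  0.00898603, -2.64286805])}
{'clock': 0.1, 'joints': array([-1.21861549e+00,  3.00400727e-01,  1.52155210e+00, -7.38175487e-06,
        1.32068070e+00, -6.65994921e-02]), 'qd': array([-5.37686505e-04, -1.99057665e-04,  4.07023252e-06,  2.78754904e-04,
        1.82082267e-04, -3.56860403e-03]), 'effort': array([ 1.90742452e-03, -5.32644475e+01, -3.53282869e+01,  7.10036047e-02,
        2.34694546e-02, -7.31724595e-05]), 'eef_pos': array([ 223.57589513, -502.26806299,  229.93717186]), 'eef_rot': array([-3.14055361e+00, -6.21360448e-05,  4.18782125e-01]), 'wrist_force': array([1.10069475, 0.16883407, 0.31255314]), 'moment': array([ 0.04849628, -0.00025564, -0.00697308]), 'finger_force': 0.0, 'finger_gap': 93.90249426606852}
```

View pics/top.png

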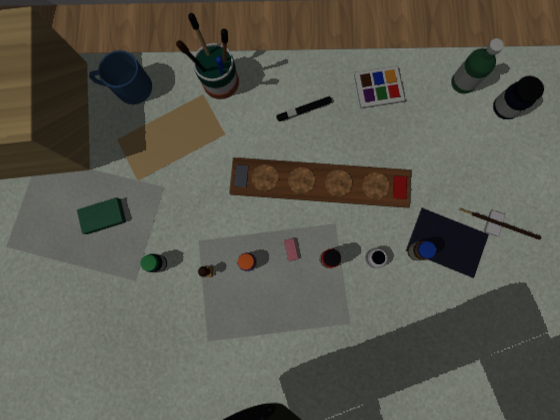

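View pics/side.png

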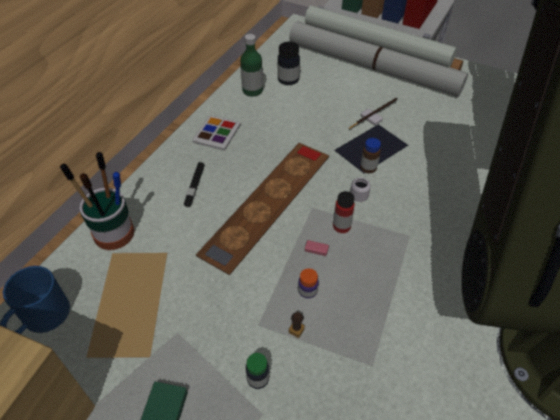

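The top view shows the caps: green (152,263), orange (247,261), black (331,258) and blue (427,250). The inkwell is at (378,257). The coasters run from (265,178) to (376,186), with the red tile at the right end (400,187) and the grey tile at the left. The side view agrees. Next I'll locate the cap tops by depth and the coasters by colour.

Run:
```python
from h import *
p,d,i=snap('top')
f=210/np.tan(np.radians(i['fovy'])/2)
v,u=np.mgrid[:420,:560]
P=np.stack([(u-i['cx'])/f*d,(v-i['cy'])/f*d,d],-1)@rot(i['orientation']).T+i['eye']
for n,(a,b),h in [('green',(152,263),64),('orange',(247,261),50),('black',(331,258),92),('blue',(427,250),78),('well',(378,257),38)]:
    m=(np.hypot(u-a,v-b)<25)&(abs(P[...,2]-h)<6)
    c,r=cv2.minEnclosingCircle(np.argwhere(m)[:,::-1].astype(np.float32))
    q=plane(i,c[0],c[1],h); print(n,m.sum(),np.round(c,1),'diam',round(2*r*(i['eye'][2]-h)/f,1),q.round(1),'medz',np.median(P[m][:,2]).round(1))
hsv=cv2.cvtColor(p,cv2.COLOR_BGR2HSV)
for c in [(265,178),(301,180),(339,183),(376,186),(253,178),(240,176),(400,187)]: print(c,hsv[c[1],c[0]],P[c[1],c[0]].round(1))
# coasters: brighter than the board
b=np.zeros((420,560),np.uint8); b[150:215,248:393]=1
m=((hsv[...,2]>95)&(hsv[...,1]>70)&(b>0)).astype(np.uint8)
m=cv2.morphologyEx(m,cv2.MORPH_CLOSE,np.ones((5,5)));m=cv2.morphologyEx(m,cv2.MORPH_OPEN,np.ones((7,7)))
n,_,st,ce=cv2.connectedComponentsWithStats(m)
for k in range(1,n): print(st[k],ce[k].round(1),plane(i,*ce[k],11).round(1))
```

```text
green 221 [148.4 261.9] diam 33.9 [460.3 281.9  64. ] medz 63.6
orange 208 [245.3 260.7] diam 33.2 [462.1  90.7  50. ] medz 49.7
black 231 [331.5 257. ] diam 32.8 [467.1 -78.6  92. ] medz 92.0
blue 239 [426.7 248.9] diam 34.8 [ 482.2 -263.6   78. ] medz 78.2
well 167 [377.5 256.5] diam 41.6 [ 469.6 -176.5   38. ] medz 37.1
(265, 178) [ 15 140  82] [641.3  54.3  10.3]
(301, 180) [ 15 145  86] [437.5  -6.1 888.2]
(339, 183) [ 14 139  81] [ 628.6 -105.8   10.9]
(376, 186) [ 14 140  82] [ 620.9 -184.7   12.6]
(253, 178) [ 14 141  87] [641.4  80.4  10.9]
(240, 176) [102  24  54] [645.8 108.6  12.5]
(400, 187) [  0 222  92] [ 618.5 -236.1   11.4]
```

Run:
```python
from h import *
p,d,i=snap('top')
hsv=cv2.cvtColor(p,cv2.COLOR_BGR2HSV)
for n,m,z in [('red',(hsv[...,0]<5)&(hsv[...,1]>190),12),('grey',(abs(hsv[...,0].astype(int)-105)<15)&(hsv[...,1]<90)&(hsv[...,2]<75),12)]:
    b=np.zeros((420,560),bool)
    b[165:215,385:415]=n=='red'; b[160:195,230:250]=n=='grey'
    k,_,st,ce=cv2.connectedComponentsWithStats((m&b).astype(np.uint8))
    j=1+np.argmax(st[1:,4]); print(n,st[j],ce[j].round(1),plane(i,*ce[j],z).round(1))
for s in [(265,178),(301,180),(339,183),(376,186)]:
    y,x=np.mgrid[:420,:560]; w=np.hypot(x-s[0],y-s[1])<18
    t,_=cv2.threshold(p[...,1][w].reshape(1,-1),0,255,cv2.THRESH_OTSU)
    m=((p[...,1]>t)&w).astype(np.uint8); m=cv2.morphologyEx(m,cv2.MORPH_OPEN,np.ones((3,3)))
    c,r=cv2.minEnclosingCircle(np.argwhere(m)[:,::-1].astype(np.float32))
    print(s,t,np.round(c,1),r,plane(i,*c,11).round(1))
print(manip.camera_info('wrist'))
```

```text
red [393 176  14  23 296] [399.6 187.1] [ 618.2 -235.1   12. ]
grey [235 165  13  22 229] [241.  175.6] [646.8 106.4  12. ]
(265, 178) 51.0 [264.5 177.5] 13.509356498718262 [642.3  55.4  11. ]
(301, 180) 51.0 [301. 180.] 13.437811851501465 [635.9 -23.9  11. ]
(339, 183) 52.0 [338.  182.9] 13.53507137298584 [ 628.9 -103.7   11. ]
(376, 186) 52.0 [375.4 185.4] 13.638401985168457 [ 622.5 -183.7   11. ]
{'fovy': 61.469914083660164, 'cx': 284.04162119301446, 'cy': 210.36450775730415, 'eye': array([ 300.01860883, -468.01009665,  385.76496145]), 'orientation': array([ 2.85126271e+00,  1.84088359e-03, -1.15206476e+00])}
```

step_arm(
  series=[35,60,0,0.18,0,35,60,0,0.18,0,35,60,0,0.18,0,35,60,0,0.18,0,35,60,0,0.18,0,35,60,0,0.18,0,33,60,0,0.072,0,0,0,0,0,0],
  squeeze=25,
)

```text
clock: 1.2
eef_pos: [443.8, -120.6, 230.3]
eef_rot: [-3.141, -0.0, 1.577]
wrist_force: [-0.3, -0.5, 0.5]
finger_gap: 94.0
finger_force: 0.0
```

```bash
cat >> h.py <<'E'
def cloud(d,i):
    f=210/np.tan(np.radians(i['fovy'])/2); v,u=np.mgrid[:420,:560]
    return np.stack([(u-i['cx'])/f*d,(v-i['cy'])/f*d,d],-1)@rot(i['orientation']).T+i['eye']
def bottle(P,d,i,xy,h,rad=30):
    m=(d>0)&(np.hypot(P[...,0]-xy[0],P[...,1]-xy[1])<rad)&(abs(P[...,2]-h)<5)
    if m.sum()<30: return None
    c,r=cv2.minEnclosingCircle(P[m][:,:2].astype(np.float32)); return np.round(c,1),round(2*r,1),np.median(P[m][:,2]).round(1)
E
python3 - <<'E'
from h import *
p,d,i=snap('wrist','w1.png'); P=cloud(d,i); print(i)
for n,xy,h in [('black',(467,-79),92),('blue',(482,-264),78),('orange',(462,91),50),('well',(470,-176),38)]: print(n,bottle(P,d,i,xy,h))
for xy in [(642,55),(636,-24),(629,-104),(622,-184)]:
    m=(d>0)&(np.hypot(P[...,0]-xy[0],P[...,1]-xy[1])<55)&(abs(P[...,2]-8)<9)
    print(xy,m.sum(),np.median(P[m][:,2]) if m.any() else None)
print(manip.read_state()['eef_pos'])
E
```

```text
{'fovy': 61.469914083660164, 'cx': 284.04162119301446, 'cy': 210.36450775730415, 'eye': array([443.19566095, -36.53967328, 385.99400961]), 'orientation': array([2.85275010e+00, 7.12071218e-04, 6.22378952e-03])}
black (array([465.5, -77. ]), 32.9, np.float64(93.4))
blue (array([ 480.3, -262.5]), 33.7, np.float64(79.0))
orange None
well (array([ 467.5, -175.4]), 41.3, np.float64(38.1))
(642, 55) 6221 9.777366892043233
(636, -24) 9577 9.710895685587218
(629, -104) 7978 9.608092593831458
(622, -184) 6542 9.820160520681554
[ 443.12086383 -122.41015692  230.27179958]
```

View pics/w1.png

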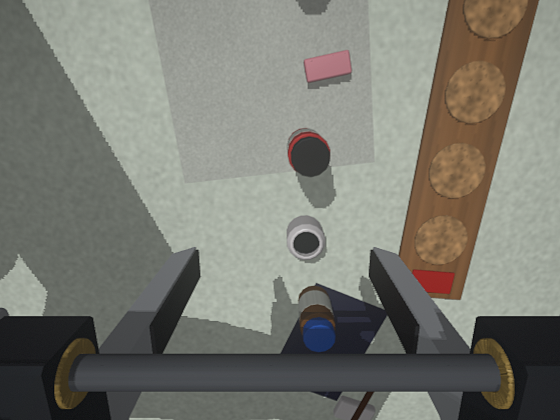

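The wrist view shows the black cap at (309,153), the inkwell at (306,240) and the blue cap at (319,335). The coasters are at (441,240), (457,170), (475,92) and (495,10). All of this agrees with the top view to about 2 mm.

Run:
```python
from h import *
p=cv2.imread('pics/w1.png'); i=manip.camera_info('wrist'); y,x=np.mgrid[:420,:560]
for s in [(441,240),(457,170),(475,92)]:
    w=np.hypot(x-s[0],y-s[1])<34
    g=cv2.GaussianBlur(p,(5,5),0)[...,1]
    t,_=cv2.threshold(g[w].reshape(1,-1),0,255,cv2.THRESH_OTSU)
    hs=cv2.cvtColor(p,cv2.COLOR_BGR2HSV)
    m=((g>t)&w&(hs[...,1]>60)).astype(np.uint8); m=cv2.morphologyEx(m,cv2.MORPH_OPEN,np.ones((7,7)))
    k,l,st,ce=cv2.connectedComponentsWithStats(m); j=1+np.argmax(st[1:,4])
    q=np.array([plane(i,a,b,11)[:2] for b,a in np.argwhere(l==j)],np.float32)
    c,r=cv2.minEnclosingCircle(q); print(s,np.round(c,1),round(2*r,1))
```

```text
(441, 240) [ 620.5 -184.6] 59.7
(457, 170) [ 627.7 -104.2] 59.5
(475, 92) [639.3 -27.8] 53.5
```

step_arm(
  series=[12,22,-40,0,0,11,22,-40,0,0,0,0,-40,0,0,0,0,0,0,0],
)

```text
clock: 1.75
eef_pos: [464.1, -80.6, 108.6]
eef_rot: [-3.137, -0.001, 1.569]
wrist_force: [-0.1, -0.6, 0.1]
finger_gap: 93.9
finger_force: 0.0
```

step_arm(
  series=[1,2,-30,0,0,1,0.5,-27,0,0,0,0,0,0,0.5,0,0,0,0,1,0,0,0,0,1,0,0,0,0,1,0,0,0,0,1],
)

```text
clock: 2.62
eef_pos: [467.9, -77.3, 53.8]
eef_rot: [3.141, 0.0, 1.571]
wrist_force: [-0.5, -0.0, -0.3]
finger_gap: 47.3
finger_force: 0.0
```

step_arm(
  series=[0,0,0,0,1,0,0,0,0,1,0,0,0,0,1],
)

```text
clock: 3.0
eef_pos: [467.7, -77.3, 53.5]
eef_rot: [-3.141, -0.0, 1.571]
wrist_force: [-2.4, 1.2, 2.9]
finger_gap: 37.7
finger_force: 25.0
```

step_arm(
  series=[0,0,20,0,1,0,0,30,0,1,20,-14,0,0,1,40,-28,0,0,1,40,-28,0,0,1,35,-24,0,0,1,18,-12,0,0,1,0,0,-15,0,1,0,0,0,0,1,0,0,0,0,1],
)

```text
clock: 4.25
eef_pos: [620.2, -182.8, 88.5]
eef_rot: [-3.141, -0.0, 1.571]
wrist_force: [0.9, 0.6, -1.5]
finger_gap: 38.1
finger_force: 25.0
```

step_arm(
  series=[1,-0.5,-12,0,1,0,0,-8,0,1,0,0,-3,0,1,0,0,0,0,1],
)

```text
clock: 4.75
eef_pos: [621.7, -183.8, 65.3]
eef_rot: [-3.141, -0.0, 1.571]
wrist_force: [0.0, -0.9, -0.5]
finger_gap: 37.8
finger_force: 25.0
```

Next: release gently, rise and look at the placing.

step_arm(
  series=[0,0,-0.8,0,1,0,0,0,0,0.5,0,0,0,0,0.3,0,0,0,0,0,0,0,0,0,0,0,0,0,0,0,0,0,30,0,0,0,0,50,0,0,0,0,50,0,0,0,0,30,0,0,-30,-10,0,0,0,-50,-30,0,0,0,-50,-30,0,0,0,-10,-10,0,0,0,0,0,0,0,0],
)

```text
clock: 6.62
eef_pos: [481.8, -264.2, 225.0]
eef_rot: [3.141, 0.0, 1.569]
wrist_force: [0.6, -0.2, 0.0]
finger_gap: 94.2
finger_force: 0.0
```

Run:
```python
from h import *
p,d,i=snap('top','t2.png'); P=cloud(d,i)
for n,xy,h in [('black',(621,-184),103),('blue',(482,-264),78),('orange',(462,91),50),('green',(460,282),64),('well',(470,-176),38)]: print(n,bottle(P,d,i,xy,h))
p,d,i=snap('wrist','w2.png'); P=cloud(d,i)
for n,xy,h in [('black',(621,-184),103),('blue',(482,-264),78),('well',(470,-176),38)]: print(n,bottle(P,d,i,xy,h))
print(manip.read_state()['eef_pos'])
```

```text
black (array([ 623., -185.]), 32.8, np.float64(103.0))
blue (array([ 482.5, -264. ]), 32.9, np.float64(78.2))
orange (array([462.4,  91.1]), 32.3, np.float64(50.2))
green (array([460.9, 282.8]), 33.0, np.float64(63.4))
well (array([ 469.6, -176.9]), 40.8, np.float64(37.0))
black (array([ 621.4, -183.9]), 33.0, np.float64(104.2))
blue (array([ 480.6, -262.6]), 32.7, np.float64(79.3))
well (array([ 467.5, -175.9]), 41.4, np.float64(38.2))
[ 482.57382575 -263.30958372  224.61914073]
```

step_arm(
  series=[0,0,-50,0,0,0,0,-50,0,0,-0.5,0,-50,0,0,0,0,-28,0,0,0,0,0,0,0.5,0,0,0,0,1,0,0,0,0,1,0,0,0,0,1,0,0,0,0,1,0,0,0,0,1,0,0,0,0,1],
)

```text
clock: 8.1
eef_pos: [481.3, -263.9, 46.8]
eef_rot: [3.141, 0.0, 1.571]
wrist_force: [0.1, 1.1, 2.7]
finger_gap: 37.7
finger_force: 25.0
```

step_arm(
  series=[0,0,20,0,1,0,0,45,0,1,0,0,45,0,1,10,20,0,0,1,30,38,0,0,1,37,38,0,0,1,37,38,0,0,1,25,20,0,0,1,8,6,0,0,1,0,0,-25,0,1,0,0,-35,0,1,0,0,-20,0,1,0,0,0,0,1,0,0,0,0,1],
)

```text
clock: 9.85
eef_pos: [628.7, -104.1, 78.0]
eef_rot: [3.14, 0.0, 1.571]
wrist_force: [0.5, 0.1, -2.1]
finger_gap: 37.3
finger_force: 25.0
```

step_arm(
  series=[0,0,-12,0,1,0,0,-5,0,1,0,0,-3.2,0,1,0,0,0,0,1,0,0,0,0,0.5,0,0,0,0,0.3,0,0,0,0,0,0,0,0,0,0,0,0,0,0,0,0,0,30,0,0,0,0,50,0,0,0,0,50,0,0,-10,20,20,0,0,-25,45,0,0,0,-25,45,0,0,0,-25,45,0,0,0],
)

```text
clock: 11.85
eef_pos: [542.3, 52.4, 206.6]
eef_rot: [3.141, -0.0, 1.571]
wrist_force: [0.6, 0.7, -1.0]
finger_gap: 94.0
finger_force: 0.0
```

step_arm(
  series=[-25,50,0,0,0,-25,50,0,0,0,-20,50,0,0,0,-12,50,0,0,0,0,31,0,0,0,0,0,0,0,0],
)

```text
clock: 12.6
eef_pos: [460.8, 283.7, 206.3]
eef_rot: [-3.141, -0.0, 1.573]
wrist_force: [-0.2, -0.4, 1.2]
finger_gap: 94.1
finger_force: 0.0
```

Run:
```python
from h import *
L=[('black',(621,-184),103),('blue',(628,-104),89),('orange',(462,91),50),('green',(460,282),64),('well',(470,-176),38)]
for c in ('top','wrist'):
    p,d,i=snap(c); P=cloud(d,i)
    for n,xy,h in L: print(c,n,bottle(P,d,i,xy,h))
print(manip.read_state()['eef_pos'])
```

```text
top black (array([ 623.6, -185.1]), 32.8, np.float64(103.1))
top blue (array([ 630.2, -104.8]), 32.7, np.float64(89.1))
top orange (array([462.3,  91.1]), 32.7, np.float64(49.6))
top green (array([460.5, 282.9]), 32.9, np.float64(63.7))
top well (array([ 469.2, -177.3]), 40.6, np.float64(36.8))
wrist black None
wrist blue None
wrist orange None
wrist green (array([458.2, 285.4]), 32.8, np.float64(65.3))
wrist well None
[461.18087719 281.83647179 206.31006919]
```

step_arm(
  series=[-1,1,-50,0,0,0,0,-50,0,0,0,0,-40,0,0,0,0,-28,0,0,0,0,0,0,0.5,0,0,0,0,1,0,0,0,0,1,0,0,0,0,1,0,0,0,0,1,0,0,0,0,1,0,0,0,0,1],
)

```text
clock: 14.08
eef_pos: [460.2, 283.3, 38.6]
eef_rot: [-3.141, -0.0, 1.571]
wrist_force: [-1.2, -0.8, 3.0]
finger_gap: 37.5
finger_force: 25.0
```

step_arm(
  series=[0,0,20,0,1,0,0,45,0,1,0,0,45,0,1,10,-20,0,0,1,25,-42,0,0,1,25,-45,0,0,1,25,-45,0,0,1,25,-45,0,0,1,25,-45,0,0,1,25,-40,0,0,1,15,-25,0,0,1,0,0,-30,0,1,0,0,-40,0,1,0,0,-10,0,1,0,0,0,0,1,0,0,0,0,1],
)

```text
clock: 16.08
eef_pos: [636.0, -23.7, 70.2]
eef_rot: [3.139, 0.0, 1.571]
wrist_force: [0.6, 0.4, -1.0]
finger_gap: 37.6
finger_force: 25.0
```

step_arm(
  series=[0,0,-12,0,1,-0.5,0,-5,0,1,0,0,-3.4,0,1,0,0,0,0,1,0,0,0,0,0.5,0,0,0,0,0.3,0,0,0,0,0,0,0,0,0,0,0,0,0,0,0,0,0,30,0,0,0,0,50,0,0,0,0,50,0,0,-20,15,20,0,0,-40,27,0,0,0,-40,27,0,0,0,-40,27,0,0,0,-34,19,0,0,0,0,0,0,0,0],
)

```text
clock: 18.32
eef_pos: [459.4, 92.2, 198.5]
eef_rot: [3.141, -0.0, 1.573]
wrist_force: [0.7, -0.7, -0.3]
finger_gap: 94.1
finger_force: 0.0
```

Run:
```python
from h import *
L=[('black',(621,-184),103),('blue',(628,-104),89),('green',(635,-24),75),('orange',(462,91),50)]
for c in ('top','wrist'):
    p,d,i=snap(c); P=cloud(d,i)
    for n,xy,h in L: print(c,n,bottle(P,d,i,xy,h))
print(manip.read_state()['eef_pos'])
```

```text
top black (array([ 623.8, -185.1]), 32.8, np.float64(103.1))
top blue (array([ 630.1, -104.5]), 33.2, np.float64(89.0))
top green (array([636.4, -23.8]), 33.1, np.float64(75.0))
top orange None
wrist black None
wrist blue None
wrist green (array([633. , -21.5]), 34.0, np.float64(75.7))
wrist orange (array([460.2,  93.2]), 33.1, np.float64(51.3))
[461.13794303  91.19097232 198.43249404]
```

step_arm(
  series=[0,0.5,-50,0,0,0,0,-50,0,0,0,0,-42,0,0,0,0,-26,0,0,0,0,0,0,0.5,0,0,0,0,1,0,0,0,0,1,0,0,0,0,1,0,0,0,0,1,0,0,0,0,1,0,0,0,0,1],
)

```text
clock: 19.8
eef_pos: [460.8, 91.8, 30.2]
eef_rot: [3.141, -0.0, 1.571]
wrist_force: [-0.8, -1.6, 3.6]
finger_gap: 37.4
finger_force: 25.0
```

step_arm(
  series=[0,0,20,0,1,0,0,45,0,1,0,0,35,0,1,20,-4,0,0,1,40,-8,0,0,1,45,-9,0,0,1,45,-9,0,0,1,31,-6,0,0,1,0,0,-30,0,1,0,0,-35,0,1,0,0,-5,0,1,0,0,0,0,1,0,0,0,0,1],
)

```text
clock: 21.42
eef_pos: [642.4, 55.8, 61.7]
eef_rot: [3.139, -0.0, 1.571]
wrist_force: [0.4, -0.5, -0.5]
finger_gap: 37.6
finger_force: 25.0
```

step_arm(
  series=[0,0,-12,0,1,0,0,-5,0,1,0,0,-3.4,0,1,0,0,0,0,1,0,0,0,0,0.5,0,0,0,0,0.3,0,0,0,0,0,0,0,0,0,0,0,0,0,0,0,0,0,30,0,0,0,0,50,0,0,0,0,50,0,0,-40,0,40,0,0,-50,0,0,0,0,-50,0,0,0,0,-50,0,0,0,0,0,0,0,0,0],
)

```text
clock: 23.55
eef_pos: [449.7, 55.8, 210.1]
eef_rot: [3.141, -0.0, 1.571]
wrist_force: [0.0, -0.3, 0.1]
finger_gap: 94.0
finger_force: 0.0
```

Run:
```python
from h import *
L=[('black',(621,-184),103),('blue',(628,-104),89),('green',(635,-24),75),('orange',(642,55),61),('well',(470,-176),38)]
p,d,i=snap('top','t9.png'); P=cloud(d,i)
for n,xy,h in L: print(n,bottle(P,d,i,xy,h))
s=manip.read_state(); print(s['clock'],s['eef_pos'],s['qd'].round(3))
```

```text
black (array([ 623.4, -185.3]), 32.7, np.float64(103.1))
blue (array([ 629.9, -104. ]), 33.2, np.float64(89.1))
green (array([636.5, -23.9]), 32.7, np.float64(74.7))
orange (array([643.4,  55.2]), 32.9, np.float64(60.8))
well (array([ 469.8, -176.9]), 40.4, np.float64(36.9))
23.6 [451.41779446  55.77350381 210.40136348] [-0.004  0.05  -0.056 -0.002 -0.002 -0.001]
```

View pics/t9.png

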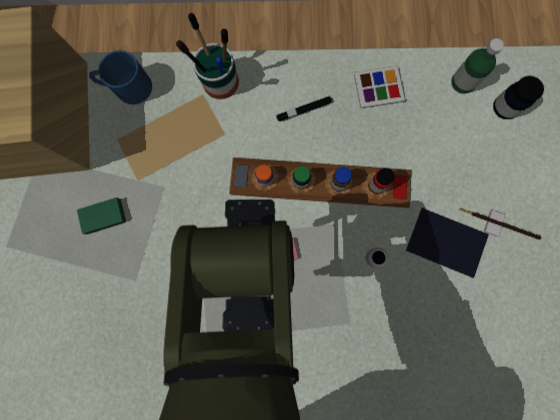

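All four bottles stand on their coasters, with caps at black (385,177), blue (342,177), green (302,175) and orange (264,174). They are within about 2 mm of the coaster centres in the top view. The inkwell has not moved (378,257) and the arm is clear.

```bash
python3 -c "
from cell import manip
print(manip.sign_off())"
```

```text
the job is handed in; nothing more can be done
None
```

I stood all four bottles upright on their coasters in height order from the red tile (black, blue, green, orange), each about 2 mm from centre in the last camera check, left the inkwell where it was, and handed the job in at about 24 s; the hand-in gave no verdict.

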